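Lock the vial carousel with its bar

ROBOT

A 7-joint arm with a two-finger parallel gripper is mounted at the origin on the work surface. World frame = base frame: x ahead of the robot, y to its left, z up, the work surface at z = 0. Lengths are in m, angles in rad, forces in N, time in s.
With the tool pointing down it reaches from about 0.4 to 0.85 m from the base axis. Payload 4.5 kg.
Tool frame: the origin (TCP) lies at the very end of the fingers, on their centre line; the grasp point (between the pads) lies 19 mm behind it; z points along the fingers, x is the direction in which the jaws open and shut, and the axes are right-handed (so a half turn about z gives the same grasp; the last joint's range is limited). The gripper opens to 85 mm and grips with 20 to 120 N. Pads are 22 mm wide; open, the fingers measure 114 mm over their backs; the gripper's body (76 mm by 85 mm) begins 54 mm behind the grasp point. The pads swing forward as they close: fully open they stand 13 mm farther back than shut.
Start: joints at [1.382, 0.689, -0.195, 1.565, 0.157, 0.902, -0.215], TCP at [0.138, -0.61, 0.231] pointing down, gripper open.
Joint ranges: [-3.01, 3.01], [-0.46, 2.08], [-1.47, 1.51], [0.13, 2.56], [-1, 4.14], [0.04, 2.09], [-2.66, 2.66]. Speed limits (rad/s): [2.57, 2.57, 3.14, 3.14, 3.14, 3.14, 3.14].

INTERFACE

Orientations are given as a rotation vector (axis times angle).
In Python, from workcell import readout, cams, ticket gives the robot as it stands. The module is installed in compiled form; this text tells all that it offers.
- The arm moves only by the shell command python3 -m crank 'ROWS' [OPENING] [FORCE]. ROWS is JSON, a list of rows, each a list of 2 entries, a list of its own where there are three numbers: the shift along the tool's x, y, z in m, then the turn, a rotation vector about the tool's x, y, z in degrees. A call has 1 to 12 rows; each row is the pose to reach, as a shift and turn from the pose commanded when the call began, along the tool's axes at that moment; what a row does not reach only later rows make up. A row lasts 1/8 s, in which the tool goes at most 62.5 mm and 10.7 degrees, less where a joint would pass 70% of its speed; a pose out of reach is approached as far as the arm can. A call with a gripper value outside its range is refused whole. OPENING is the opening, from -1 (shut) to 1 (fully open), set as the call begins (- or left out, the last holds). The fingers move at their own pace and stop on an object; FORCE is the grip in N (left out, the last holds). Time passes only in rows, so rows that repeat a pose let the fingers close. It gives the time, the measured TCP pose, the force and the opening at its end, in the units of the state.
- readout.state(): the state, without advancing time (a new reading comes with each control period).
- cams.capture(name): name is "scene" or "top"; returns a dict with "pixels" (384x512x3 uint8, blue, green, red), "mtx" (3x3 intrinsics, pixels), "world_to_cam" (4x4, takes a point from world to camera coordinates). Camera axes: x right, y down, z forward; pixel columns grow to the right and rows downward; lengths in m; the calibration is good to about 2 mm. A picture is of the moment at which its call begins. There is no depth.
- ticket.finish_job(): hands the job in, once; it reports no verdict.
The state is a dict: "t": time; "q": joint angles; "dq": joint speeds; "tau": joint torques, N m; "ee_pos": TCP position; "orientation": TCP orientation; "ft_force": force on the tool from outside, world axes, zero at the start; "torque": the same for the moment, N m; "grip_width": finger opening in m.
Only numpy, scipy, OpenCV 4.12 (cv2) and the standard library are available. Lean on these libraries where they do the work, as an engineer would, in place of code of your own. Each camera call takes 0.05 s, during which the arm holds its last target.

TASK

Lock the vial carousel: push one of its black posts to turn the dark red slotted disc until its slot lines up with the steel locking bar, then push the bar by its yellow tab through the slot until the tab is fully home against the guide strap. Slide the bar, never lift it out of its guide or tip it up, and leave the tube rack, the amber bottle and the green cap where they stand.

Things in the scene. Friction and masses are not known exactly. Their poses are not given: they have to be found in the camera images.
- lock_base: White lock unit fixed to the bench: plate 12 mm thick, 140 mm wide (x), y -78 to +115 mm, with a 60 mm wide tail to y -265. Origin on the bench under the carousel's axis; z up; +y is the way the bar is pushed. Along the tail runs the bar's guide: floor 20 mm above the bench, y -262 to -58, side walls at x +-8 to +-14 mm, tops at 29 mm. Its place and yaw differ at each start.
- strap_stop (a point): Centre of the upper back edge of the blue-grey strap, the bridge over the guide (36 mm wide, y -75 to -60 mm in the lock unit's frame, top 41 mm above the bench). The tab stops against its back face, which looks to the lock unit's -y.
- catch_mouth (a point): Centre of the upper near edge of the blue-grey catch beyond the carousel, which takes the bar's nose: two walls at x +-9.5 to +-18 mm, y 62 to 105 mm in the lock unit's frame, bridged at y 80 to 95, top 41 mm above the bench.
- carousel (a joint): Carousel angle about the vertical (rad, grows anticlockwise from above). At 0 and at pi its slot lies along the lock unit's y, in line with the bar: either will do. Starts between 0.45 and 2.69; end stops at -0.35 and 3.49. No spring: it stays where it is left; turning takes about 0.06 N m (1.6 N at a post).
- carousel_center (a point): Point on the carousel's axis at its red top face, 37 mm above the bench. Disc diameter 110 mm; a straight slot 20 mm wide and 18 mm deep runs right across through the axis, mouths chamfered 3 mm; white vial caps stand 4 mm above the red face. The point turns with the disc: its y axis runs along the slot.
- post_a (a point): Top centre of a black upright post on the carousel, 14 mm diameter, 36 mm tall (37 to 73 mm above the bench), 38 mm from the axis, at right angles to the slot: at carousel angle 0 it stands on the lock unit's +x side.
- post_b (a point): Top centre of the other, like black post, 38 mm from the axis on the opposite side (the lock unit's -x side at angle 0).
- lock_bar: Steel bar lying loose in the guide, 13 mm wide, 14 mm high, about 0.3 kg, round nose; slides along its own +y, the lock unit's +y. Origin at its underside (20 mm above the bench all along) below the front face of its yellow tab; nose 163 mm ahead, tail 10 mm behind. Starts with its origin at y -253 to -230 mm in the lock unit's frame; fully home is y -75, tab at the strap.
- tab_back (a point): Centre of the back face of the yellow upright tab on the bar (the face to push): tab 34 mm wide, 8 mm thick, from 31 to 66 mm above the bench; this point is 50 mm above the bench and 8 mm behind the bar's origin. The space behind it is free, the guide walls there are 29 mm high.
- tube_rack: White rack with 15 clear tubes, 65 x 100 mm, 64 mm tall, loose, origin under its centre. Bystander.
- reagent_bottle: Amber bottle with blue cap, 48 mm diameter, 85 mm tall, loose, origin under its centre. Bystander.
- green_cap: Green ring-shaped cap lying flat, 38 mm diameter, 14 mm tall, loose, origin under its centre. Bystander.
There are look-alikes about, which are no part of the job. Of the things that look like the lock_bar, the largest one is meant.

How it is judged:
By the outcome, as a careful person would: the job done as asked, in the order asked, and still so for the second after the job is handed in, with the robot touching nothing.
It also fails if it takes over 56 s, if anything falls off the work surface, if the arm or the gripper's body presses on something with over 40 N, if the wrist force passes 120 N, or if a joint passes its speed limit or range.

## Working session

There is one attempt and no reset: what is moved stays moved. The work goes in short steps, Python scripts to look and compute and a shell command to move; the robot and the scene stay as the last step left them, time stands still between calls to the robot, and variables do not carry over. Pictures are saved under pics/ and viewed, and the job is handed in when it is done.

```bash
mkdir -p pics
python3 - <<'E'
from workcell import readout, cams
import cv2,numpy as np
for n in("scene","top"):
    c=cams.capture(n); cv2.imwrite(f"pics/{n}0.png",c["pixels"]); print(n,c["mtx"].round(1).tolist(),c["world_to_cam"].round(4).tolist())
print(readout.state())
E
```

```text
scene [[440.4, 0.0, 260.9], [0.0, 440.4, 193.0], [0.0, 0.0, 1.0]] [[-0.7749, 0.632, 0.0097, 0.369], [0.4299, 0.5384, -0.7248, -0.2592], [-0.4633, -0.5575, -0.6889, 1.2952], [0.0, 0.0, 0.0, 1.0]]
top [[440.3, 0.0, 253.3], [0.0, 440.3, 185.1], [0.0, 0.0, 1.0]] [[-0.0218, -0.9998, 0.0049, 0.1284], [-0.9882, 0.0208, -0.1518, 0.5587], [0.1517, -0.0082, -0.9884, 1.1302], [0.0, 0.0, 0.0, 1.0]]
{'t': 0.1, 'q': array([ 1.38180204,  0.68990773, -0.19452019,  1.56626073,  0.15729503,
        0.90249394, -0.21507394]), 'dq': array([ 7.16350367e-04, -1.87187085e-03,  5.24486592e-05, -2.61819924e-03,
       -1.35266424e-03,  7.92336689e-04, -7.32676924e-04]), 'tau': array([-3.03092696e-03, -5.40608239e+01, -1.27109852e+00, -1.58986348e+01,
        9.48839384e-03,  4.45833386e-03,  6.20578788e-06]), 'ee_pos': array([ 0.13792378, -0.60898401,  0.23055397]), 'orientation': array([-2.45397767e+00,  1.96000122e+00,  2.17105755e-03]), 'ft_force': array([-0.08212037,  0.62786162, -0.17152572]), 'torque': array([0.00049852, 0.01723318, 0.01151155]), 'grip_width': 0.08538266107570033}
```

View pics/scene0.png

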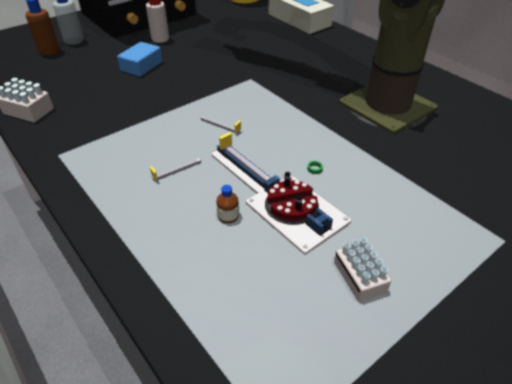

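View pics/top0.png

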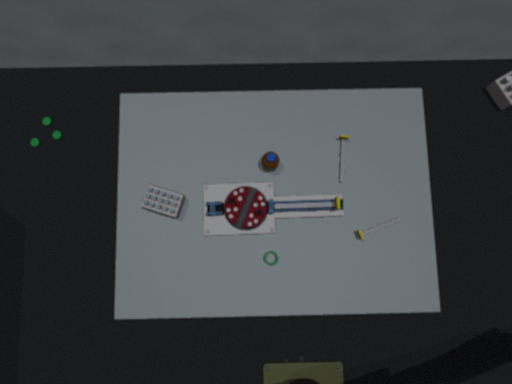

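The scene view shows the lock unit with the carousel at about (293,200) and the tab at (226,141). In the top view the carousel is at (246,208) and the tab at (338,203). The bottle is at (270,160), the cap at (270,258) and the rack at (164,201). I'll enlarge the top view and measure.

```bash
cat > h.py <<'E'
import cv2,numpy as np
from workcell import readout,cams
def cast(c,uv,z):
    R=c["world_to_cam"][:3,:3];t=c["world_to_cam"][:3,3];o=-R.T@t
    d=R.T@np.linalg.inv(c["mtx"])@np.array([uv[0],uv[1],1.]);return o+d*(z-o[2])/d[2]
def proj(c,p):
    q=c["world_to_cam"]@np.append(p,1);q=c["mtx"]@q[:3];return q[:2]/q[2]
def hsv(c): return cv2.cvtColor(c["pixels"],cv2.COLOR_BGR2HSV)
E
python3 - <<'E'
from h import *
c=cams.capture("top");im=c["pixels"]
cv2.imwrite("pics/topz.png",cv2.resize(im[165:255,195:355],None,fx=5,fy=5,interpolation=cv2.INTER_CUBIC))
s=cams.capture("scene")
cv2.imwrite("pics/scz.png",cv2.resize(s["pixels"][125:255,205:365],None,fx=4.5,fy=4.5,interpolation=cv2.INTER_CUBIC))
for n,k,zs in(("top",c,(0.037,0.066)),("scene",s,(0.037,0.066))):
    h=hsv(k);
    masks={"red":((h[...,0]<8)|(h[...,0]>172))&(h[...,1]>150)&(h[...,2]>40),"yellow":(h[...,0]>20)&(h[...,0]<35)&(h[...,1]>120)&(h[...,2]>90),
    "blue":(h[...,0]>98)&(h[...,0]<125)&(h[...,1]>90)&(h[...,2]>30)&(h[...,2]<140),"white":(h[...,1]<40)&(h[...,2]>195),"green":(h[...,0]>40)&(h[...,0]<85)&(h[...,1]>120)}
    for m,M in masks.items():
        nn,l,st,ce=cv2.connectedComponentsWithStats(M.astype(np.uint8))
        for i in range(1,nn):
            if st[i,4]>12: print(n,m,st[i].tolist(),ce[i].round(1),cast(k,ce[i],0.037).round(3))
E
```

```text
top red [225, 188, 24, 36, 269] [235.8 203.9] [0.513 0.164 0.037]
top red [242, 191, 25, 37, 275] [254.8 211. ] [0.493 0.114 0.037]
top yellow [341, 135, 8, 3, 15] [344.5 136.1] [ 0.692 -0.135  0.037]
top yellow [336, 197, 4, 12, 38] [337.7 202.3] [ 0.511 -0.107  0.037]
top yellow [358, 231, 5, 8, 17] [360.4 234.3] [ 0.425 -0.163  0.037]
top blue [266, 153, 10, 9, 66] [270.6 157. ] [0.638 0.068 0.037]
top blue [268, 200, 66, 13, 139] [286.5 207.5] [0.5   0.03  0.037]
top blue [207, 202, 16, 13, 140] [213.7 208.4] [0.502 0.223 0.037]
top green [42, 116, 10, 10, 81] [ 46.6 120.9] [0.751 0.677 0.037]
top green [52, 130, 11, 10, 84] [ 56.8 134.7] [0.712 0.647 0.037]
top green [30, 138, 11, 9, 81] [ 34.7 142.1] [0.693 0.706 0.037]
top green [268, 252, 10, 13, 22] [273.9 258.9] [0.366 0.067 0.037]
scene red [148, 0, 12, 4, 41] [154.1   1.3] [ 0.181 -1.041  0.037]
scene red [268, 181, 49, 40, 979] [290.9 201.6] [0.518 0.152 0.037]
scene yellow [233, 0, 23, 3, 50] [243.9   0.7] [-0.109 -0.827  0.037]
scene yellow [235, 121, 5, 11, 43] [237.  126.2] [ 0.44  -0.143  0.037]
scene yellow [220, 1
[... 320 characters left out ...]
  0.037]
scene blue [221, 150, 58, 40, 295] [251.5 171.8] [0.523 0.022 0.037]
scene blue [222, 190, 10, 7, 41] [226.6 193.2] [0.61  0.045 0.037]
scene blue [306, 208, 26, 26, 350] [318.5 221. ] [0.511 0.23  0.037]
scene white [284, 0, 48, 12, 235] [310.8   5.2] [-0.29  -0.626  0.037]
scene white [30, 99, 5, 4, 14] [ 31.4 100.6] [ 0.814 -0.597  0.037]
scene white [230, 149, 39, 30, 97] [250.3 164.5] [0.509 0.    0.037]
scene white [212, 151, 139, 101, 1956] [290.5 212.5] [0.54  0.176 0.037]
scene white [292, 175, 7, 8, 32] [295.  178.8] [0.461 0.103 0.037]
scene white [337, 249, 54, 41, 269] [359.5 273.1] [0.544 0.37  0.037]
scene green [308, 161, 14, 12, 90] [314.6 166.9] [0.397 0.101 0.037]
```

View pics/topz.png

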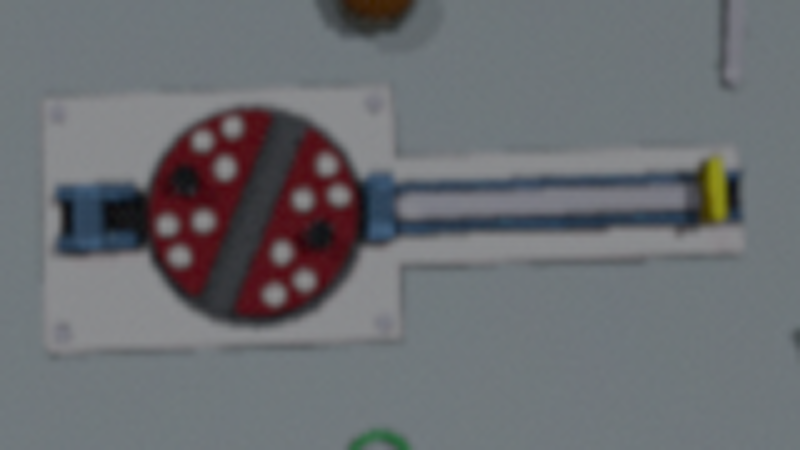

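View pics/scz.png

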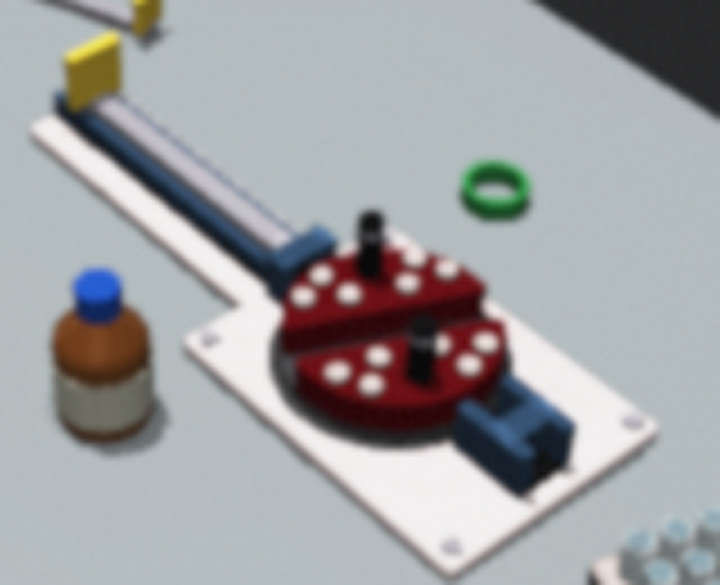

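The top crop shows the slot running from about (287,118) to (220,312), posts at (183,178) and (320,233), and the tab at (713,190). The lock yaw is near 0. Next I'll measure these.

Run:
```python
from h import *
c=cams.capture("top");s=cams.capture("scene")
px=lambda u,v:np.array([195+(u+.5)/5-.5,165+(v+.5)/5-.5])
sx=lambda u,v:np.array([205+(u+.5)/4.5-.5,125+(v+.5)/4.5-.5])
P={k:cast(c,px(*v[:2]),v[2]) for k,v in dict(pBL=(46,353,.012),pTL=(43,98,.012),pTR=(390,85,.012),pBR=(400,340,.012),tailT=(738,150,.012),tailB=(743,253,.012),
 wallT0=(400,187,.029),wallT1=(690,177,.029),wallB0=(400,228,.029),wallB1=(690,217,.029),
 slot1=(287,118,.037),slot2=(220,312,.037),postb=(183,178,.073),posta=(320,233,.073),tab=(713,190,.062),discL=(150,215,.037),discR=(361,215,.037)).items()}
for k,v in P.items(): print(k,v.round(4))
for k,v in dict(postNear=(423,327,.073),postFar=(371,219,.073)).items(): print(k,cast(s,sx(*v[:2]),v[2]).round(4))
# ellipse of disc red (hull) in top, at z .037
h=hsv(c);M=(((h[...,0]<8)|(h[...,0]>172))&(h[...,1]>120)&(h[...,2]>40)).astype(np.uint8);M[:,:220]=0;M[:,275:]=0;M[:185]=0;M[240:]=0
hu=cv2.convexHull(cv2.findNonZero(M));w=np.array([cast(c,q[0].astype(float),.037)[:2] for q in hu],np.float32)
print(cv2.minEnclosingCircle(w))
tail=(P['tailT']+P['tailB'])/2; 
f=(P['pTL']+P['pBL'])/2
d=f-tail;print('len',np.linalg.norm(d),'yaw',np.degrees(np.arctan2(-d[0],d[1])))
ax=d/np.linalg.norm(d);print('centre',tail+ax*.265,f-ax*.115)
sl=P['slot1']-P['slot2'];print('slot dir yaw',np.degrees(np.arctan2(-sl[0],sl[1])))
pp=P['posta']-P['postb'];print('post dir',np.degrees(np.arctan2(pp[1],pp[0])),np.linalg.norm(pp),(P['posta']+P['postb'])/2)
st=readout.state()
from scipy.spatial.transform import Rotation as R
print(R.from_rotvec(st['orientation']).as_matrix().round(3))
```

```text
pBL [0.4329 0.2521 0.012 ]
pTL [0.5715 0.253  0.012 ]
pTR [0.5747 0.0632 0.012 ]
pBR [0.4357 0.0618 0.012 ]
tailT [ 0.5348 -0.1255  0.012 ]
tailB [ 0.4786 -0.1253  0.012 ]
wallT0 [0.5165 0.0603 0.029 ]
wallT1 [ 0.5186 -0.0954  0.029 ]
wallB0 [0.4945 0.061  0.029 ]
wallB1 [ 0.4971 -0.0943  0.029 ]
slot1 [0.554  0.1201 0.037 ]
slot2 [0.4514 0.1576 0.037 ]
postb [0.5186 0.1746 0.073 ]
posta [0.4886 0.1046 0.073 ]
tab [ 0.5077 -0.1008  0.062 ]
discL [0.5035 0.1939 0.037 ]
discR [0.5011 0.0819 0.037 ]
postNear [0.5228 0.1784 0.073 ]
postFar [0.4914 0.1075 0.073 ]
((0.5042033791542053, 0.1392572969198227), 0.056380074471235275)
len 0.37795745690531657 yaw 0.6844790646710204
centre [0.50352855 0.13959442 0.012     ] [0.50355295 0.13755203 0.012     ]
slot dir yaw -110.0870746107305
post dir -113.16447460901583 0.07609759770038604 [0.50359678 0.13958885 0.073     ]
[[ 0.221 -0.975 -0.   ]
 [-0.975 -0.221  0.001]
 [-0.001  0.    -1.   ]]
```

```bash
cat >> h.py <<'E'
from scipy.spatial.transform import Rotation as R
def rel(wps):
    st=readout.state();p=st['ee_pos'];M=R.from_rotvec(st['orientation']).as_matrix()
    y0=np.degrees(np.arctan2(M[1,0],M[0,0]));print('t',round(st['t'],2),'at',p.round(4),'yaw',y0.round(1),'F',st['ft_force'].round(1),'w',round(st['grip_width'],4))
    for x,y,z,yaw in wps:
        T=R.from_euler('z',yaw,degrees=True).as_matrix()@np.diag([1,-1,-1.])
        print((x,y,z,yaw),'->',(M.T@(np.array([x,y,z])-p)).round(4).tolist(),np.degrees(R.from_matrix(M.T@T).as_rotvec()).round(1).tolist())
E
python3 - <<'E'
from h import *
rel([(.45,-.3,.23,-50),(.489,.105,.2,-23)])
E
```

```text
t 0.3 at [ 0.1381 -0.6094  0.231 ] yaw -77.2 F [ 0.4 -0.4  0.3] w 0.0854
(0.45, -0.3, 0.23, -50) -> [-0.2328, -0.3726, 0.0012] [-0.0, 0.0, -27.2]
(0.489, 0.105, 0.2, -23) -> [-0.6192, -0.5001, 0.0314] [-0.0, 0.0, -54.2]
```

```bash
python3 -m crank '[[[-0.058,-0.093,0],[0,0,-7]],[[-0.233,-0.373,0],[0,0,-27]],[[-0.233,-0.373,0],[0,0,-27]],[[-0.233,-0.373,0],[0,0,-27]],[[-0.233,-0.373,0],[0,0,-27]],[[-0.233,-0.373,0],[0,0,-27]],[[-0.233,-0.373,0],[0,0,-27]],[[-0.619,-0.5,0.03],[0,0,-54]],[[-0.619,-0.5,0.03],[0,0,-54]],[[-0.619,-0.5,0.03],[0,0,-54]],[[-0.619,-0.5,0.03],[0,0,-54]],[[-0.619,-0.5,0.03],[0,0,-54]]]' -0.43 30
python3 - <<'E'
from h import *
rel([(.489,.105,.2,-23),(.489,.105,.12,-23)])
E
```

```text
t: 1.8
ee_pos: [0.4798, 0.0104, 0.2084]
orientation: [-3.077, 0.633, -0.001]
ft_force: [0.8, 0.8, -0.4]
grip_width: 0.0243
t 1.8 at [0.4798 0.0104 0.2084] yaw -23.3 F [ 0.8  0.8 -0.4] w 0.0243
(0.489, 0.105, 0.2, -23) -> [-0.0289, -0.0905, 0.0084] [-0.0, -0.0, -0.3]
(0.489, 0.105, 0.12, -23) -> [-0.029, -0.0905, 0.0884] [-0.0, -0.0, -0.3]
```

```bash
python3 -m crank '[[[-0.029,-0.091,0.05],[0,0,0]],[[-0.029,-0.091,0.11],[0,0,0]],[[-0.029,-0.091,0.11],[0,0,0]],[[-0.029,-0.091,0.11],[0,0,0]],[[-0.029,-0.091,0.11],[0,0,0]]]'
python3 - <<'E'
from h import *
rel([(.4895,.1055,.05,-23)])
c=cams.capture("top");s=cams.capture("scene")
a=cv2.resize(s["pixels"][125:255,205:365],None,fx=4.5,fy=4.5,interpolation=cv2.INTER_CUBIC)
cv2.imwrite("pics/s2.png",a)
print(proj(s,readout.state()['ee_pos']),proj(s,np.array([.4895,.1055,.073])))
E
```

```text
t: 2.42
ee_pos: [0.4893, 0.1029, 0.0992]
orientation: [3.077, -0.634, 0.002]
ft_force: [-0.6, 0.3, -0.7]
grip_width: 0.0242
t 2.42 at [0.4893 0.1029 0.0992] yaw -23.3 F [-0.6  0.3 -0.7] w 0.0242
(0.4895, 0.1055, 0.05, -23) -> [-0.0009, -0.0025, 0.0492] [-0.0, -0.1, -0.3]
[286.76156955 162.36933496] [287.09154824 172.44871641]
```

View pics/s2.png

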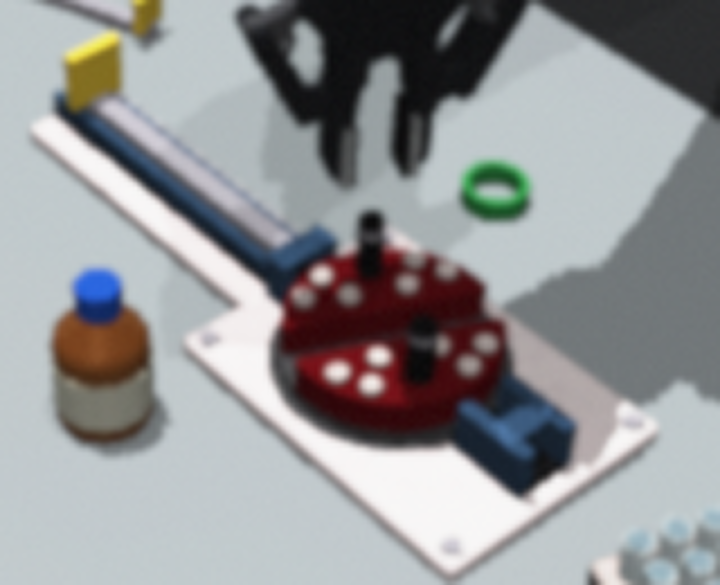

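The fingers, at (345,180) and (408,170), straddle the far post at (371,220). I'll descend.

```bash
python3 -m crank '[[[-0.001,-0.002,0.025],[0,0,0]],[[-0.001,-0.002,0.049],[0,0,0]],[[-0.001,-0.002,0.049],[0,0,0]]]'
python3 - <<'E'
from h import *
C=np.array([.504,.139])
w=[]
for a in (-113,-124,-135,-146,-157,-168,-179):
    th=np.radians(a);w.append((*(C+.038*np.array([np.cos(th),np.sin(th)])),.05,a+90))
rel(w)
E
```

```text
t: 2.9
ee_pos: [0.4884, 0.105, 0.0493]
orientation: [3.076, -0.634, -0.001]
ft_force: [0.5, -0.6, 0.9]
grip_width: 0.0243
t 2.9 at [0.4884 0.105  0.0493] yaw -23.3 F [ 0.5 -0.6  0.9] w 0.0243
(np.float64(0.4891522171174076), np.float64(0.10402081556880728), 0.05, -23) -> [0.0011, 0.0005, -0.0007] [0.1, 0.0, -0.3]
(np.float64(0.48275066966811164), np.float64(0.10749657224290843), 0.05, -34) -> [-0.0062, -0.0001, -0.0007] [0.1, 0.0, 10.7]
(np.float64(0.4771299423149112), np.float64(0.1121299423149112), 0.05, -45) -> [-0.0132, -0.0021, -0.0007] [0.1, 0.0, 21.7]
(np.float64(0.4724965722429084), np.float64(0.11775066966811162), 0.05, -56) -> [-0.0196, -0.0055, -0.0007] [0.1, 0.0, 32.7]
(np.float64(0.46902081556880726), np.float64(0.1241522171174076), 0.05, -67) -> [-0.0254, -0.01, -0.0007] [0.1, -0.0, 43.7]
(np.float64(0.4668303911721154), np.float64(0.13109935574892517), 0.05, -78) -> [-0.0301, -0.0155, -0.0007] [0.1, -0.0, 54.7]
(np.float64(0.46600578758405714), np.float64(0.13833680855538324), 0.05, -89) -> [-0.0338, -0.0218, -0.0007] [0.1, -0.0, 65.7]
```

```bash
python3 -m crank '[[[-0.002,0,0],[0,0,5]],[[-0.006,0,0],[0,0,10.5]],[[-0.0097,-0.001,0],[0,0,16]],[[-0.0132,-0.002,0],[0,0,21.7]],[[-0.0165,-0.0037,0],[0,0,27]],[[-0.0196,-0.0055,0],[0,0,32.7]],[[-0.0225,-0.0077,0],[0,0,38]],[[-0.0254,-0.01,0],[0,0,43.7]],[[-0.0279,-0.0127,0],[0,0,49]],[[-0.0301,-0.0155,0],[0,0,54.7]],[[-0.0321,-0.0186,0],[0,0,60]],[[-0.0338,-0.0218,0],[0,0,65.7]]]'
python3 - <<'E'
from h import *
c=cams.capture("top");s=cams.capture("scene")
rel([])
cv2.imwrite("pics/s3.png",cv2.resize(s["pixels"][125:255,205:365],None,fx=4.5,fy=4.5,interpolation=cv2.INTER_CUBIC))
cv2.imwrite("pics/t3.png",cv2.resize(c["pixels"][165:255,195:355],None,fx=5,fy=5,interpolation=cv2.INTER_CUBIC))
E
```

```text
t: 4.4
ee_pos: [0.4673, 0.1386, 0.051]
orientation: [-2.235, 2.205, -0.002]
ft_force: [1.2, -2.0, -0.2]
grip_width: 0.0241
t 4.5 at [0.467  0.1393 0.0508] yaw -89.0 F [-0.  -0.2 -0.4] w 0.0244
```

View pics/s3.png

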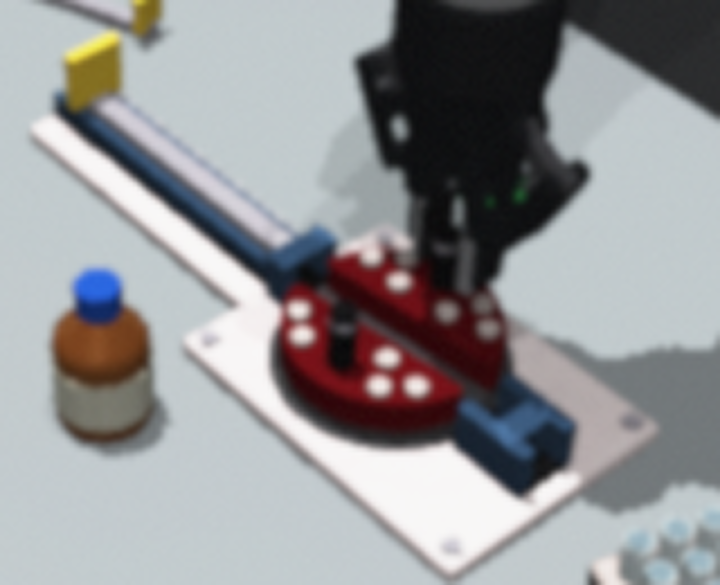

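View pics/t3.png

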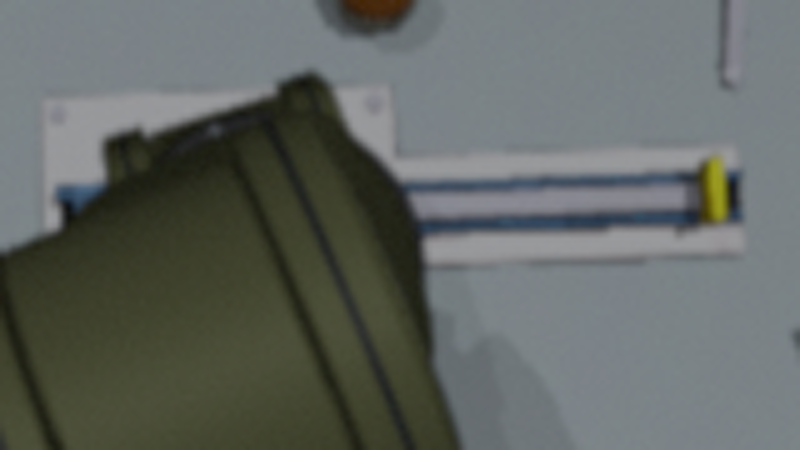

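The arm hides the top view. In the scene crop the free post is at (345,312) and the slot is nearly lined up, but not quite. I'll measure from that post.

Run:
```python
from h import *
s=cams.capture("scene")
sx=lambda u,v:np.array([205+(u+.5)/4.5-.5,125+(v+.5)/4.5-.5])
# bias from first picture: scene posts mid
a=cast(s,sx(423,327),.073);b=cast(s,sx(371,219),.073);m=(a+b)/2;print(m, np.degrees(np.arctan2((a-b)[1],(a-b)[0])))
p=cast(s,sx(345,312),.073);d=p-m;print(p,np.degrees(np.arctan2(d[1],d[0])),np.linalg.norm(d[:2]))
# slot edges on near half: left mouth and right
q1=cast(s,sx(303,283),.037);q2=cast(s,sx(462,395),.037);e=q2-q1;print('slot edge near',np.degrees(np.arctan2(-e[0],e[1])))
q1=cast(s,sx(330,263),.037);q2=cast(s,sx(495,390),.037);e=q2-q1;print('slot edge far',np.degrees(np.arctan2(-e[0],e[1])))
C=np.array([.504,.139])
w=[]
for a in (-182,-186.5):
    th=np.radians(a);w.append((*(C+.038*np.array([np.cos(th),np.sin(th)])),.05,a+90))
rel(w)
```

```text
[0.5070769  0.14295481 0.073     ] 66.13137043763925
[0.54404333 0.14872959 0.073     ] 8.87879718118358 0.03741477613469494
slot edge near 4.53891726763372
slot edge far 1.2979531818108947
t 4.55 at [0.4669 0.1393 0.0506] yaw -88.9 F [-0.1 -0.4  1.1] w 0.0246
(np.float64(0.46602314857327437), np.float64(0.14032618087469503), 0.05, -92) -> [-0.001, 0.0008, 0.0006] [-0.1, 0.1, 3.1]
(np.float64(0.46624426948428965), np.float64(0.14330172212318046), 0.05, -96.5) -> [-0.004, 0.0005, 0.0006] [-0.1, 0.1, 7.6]
```

```bash
python3 -m crank '[[[-0.002,0.0003,0],[0,0,3]],[[-0.004,0.0003,0],[0,0,6]],[[-0.0052,0.0003,0],[0,0,7.8]],[[-0.0052,0.0003,0],[0,0,7.8]]]'
python3 -m crank '[[[0.003,0,0],[0,0,0]],[[0.003,0,-0.05],[0,0,0]],[[0.003,0,-0.1],[0,0,0]],[[0.2,0.03,-0.13],[0,0,0]],[[0.2,0.03,-0.13],[0,0,0]],[[0.2,0.03,-0.13],[0,0,0]],[[0.2,0.03,-0.13],[0,0,0]]]' -1
python3 - <<'E'
from h import *
c=cams.capture("top");s=cams.capture("scene")
rel([])
cv2.imwrite("pics/s4.png",cv2.resize(s["pixels"][125:255,205:365],None,fx=4.5,fy=4.5,interpolation=cv2.INTER_CUBIC))
cv2.imwrite("pics/t4.png",cv2.resize(c["pixels"][165:255,195:355],None,fx=5,fy=5,interpolation=cv2.INTER_CUBIC))
E
```

```text
t: 5.05
ee_pos: [0.4656, 0.1448, 0.0493]
orientation: [2.087, -2.348, -0.0]
ft_force: [-0.2, -0.8, 0.3]
grip_width: 0.0242
t: 5.92
ee_pos: [0.4106, -0.0546, 0.1799]
orientation: [2.078, -2.354, 0.001]
ft_force: [1.0, 0.3, 0.1]
grip_width: -0.0001
t 6.03 at [ 0.4122 -0.052   0.1796] yaw -96.9 F [ 0.3 -0.   0.7] w 0.0001
```

View pics/s4.png

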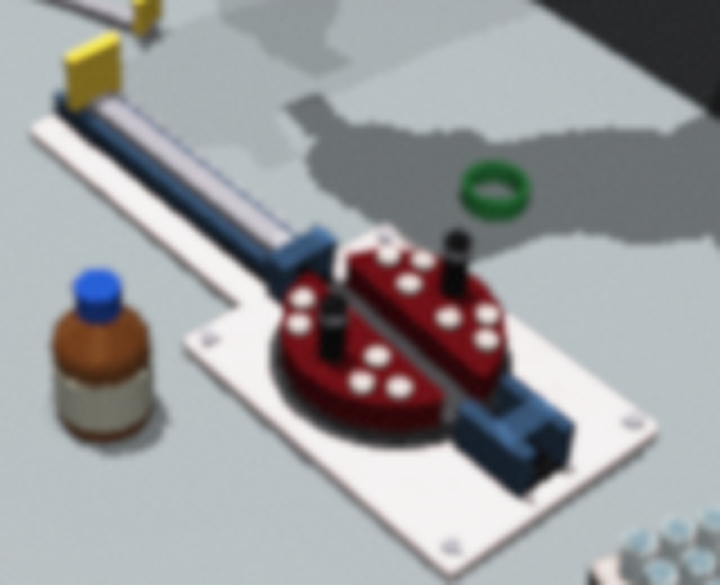

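View pics/t4.png

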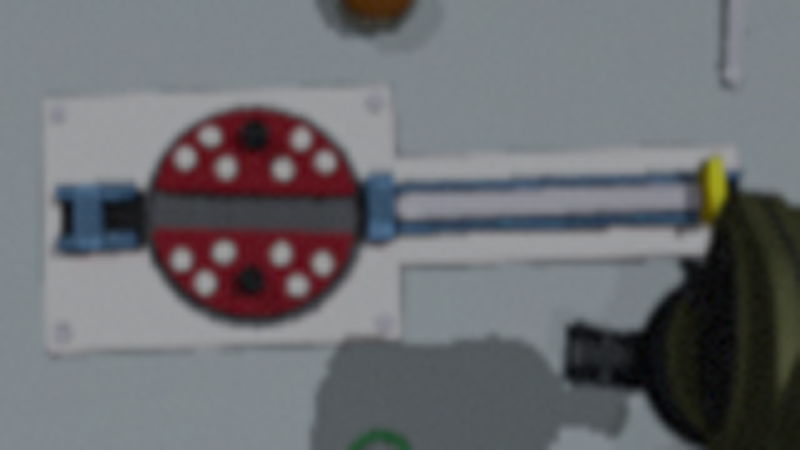

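In the top crop the posts are at (255,135) and (250,282), and the slot is near horizontal. I'll measure the remaining error.

Run:
```python
from h import *
c=cams.capture("top")
px=lambda u,v:np.array([195+(u+.5)/5-.5,165+(v+.5)/5-.5])
a=cast(c,px(255,135),.073);b=cast(c,px(250,282),.073);d=a-b;print('posts',np.degrees(np.arctan2(d[1],d[0])),(a+b)/2)
im=cv2.cvtColor(c["pixels"],cv2.COLOR_BGR2HSV)
# slot edges subpixel: saturation threshold along columns
def edges(img,cols,r0,r1,thr,ch):
    out=[]
    for u in cols:
        v=img[r0:r1,u,ch].astype(float);i=np.where((v[:-1]>thr)&(v[1:]<=thr))[0];j=np.where((v[:-1]<=thr)&(v[1:]>thr))[0]
        f=lambda k:r0+k+(v[k]-thr)/(v[k]-v[k+1])
        out.append((u,f(i[0]) if len(i) else np.nan,f(j[-1]) if len(j) else np.nan))
    return np.array(out)
px_=c["pixels"].astype(float);rd=np.dstack([px_[...,2]-px_[...,0]]*3)
E=edges(rd,range(229,265),200,214,30,0);print(E.round(1)[::4].tolist())
for k in(1,2):
    g=~np.isnan(E[:,k]);L=np.array([cast(c,q,.037)[:2] for q in E[g][:,[0,k]]]);p=np.polyfit(L[:,1],L[:,0],1);print('slot edge yaw',-np.degrees(np.arctan(p[0])),'x at y=.139',np.polyval(p,.139))
# tail/guide: blue walls & white tail outer edge by brightness vs. ground
for (u0,v0),(u1,v1),z in (((400,187),(690,177),.029),((400,228),(690,217),.029),((402,159),(735,150),.012),((402,266),(735,253),.012),((43,98),(390,85),.012),((46,353),(400,340),.012)):
    e=cast(c,px(u0,v0),z)-cast(c,px(u1,v1),z);print('yaw',np.degrees(np.arctan2(-e[0],e[1])))
```

```text
posts -3.0256721287796937 [0.50220236 0.13903218 0.073     ]
[[229.0, 202.8, 210.3], [233.0, 203.0, 210.3], [237.0, 203.2, 210.5], [241.0, 203.4, 210.5], [245.0, 203.3, 210.5], [249.0, 203.5, 210.7], [253.0, 203.5, 210.7], [257.0, 203.7, 211.0], [261.0, 203.6, 211.1]]
slot edge yaw -2.4187922930310353 x at y=.139 0.5137056653673525
slot edge yaw -2.72338803469158 x at y=.139 0.4942948621239737
yaw 0.7688328317022268
yaw 0.9556510419648762
yaw 0.34654430024103705
yaw 1.0084092063432073
yaw 0.9690189643263147
yaw 0.8559061409396257
```

The slot yaw is about -2.6° against +0.85° for the guide, so I overshot by about 3.4°. I'll nudge the post back about 2.3 mm with the other finger.

Run:
```python
from h import *
rel([(.466,.139,.18,-90),(.466,.139,.10,-90),(.466,.139,.05,-90),(.466,.1336,.05,-90)])
```

```text
t 6.08 at [ 0.4128 -0.0502  0.1794] yaw -96.7 F [0.4 0.4 0.9] w 0.0003
(0.466, 0.139, 0.18, -90) -> [-0.1941, -0.0306, -0.0004] [-0.0, 0.0, -6.7]
(0.466, 0.139, 0.1, -90) -> [-0.1941, -0.0305, 0.0796] [-0.0, 0.0, -6.7]
(0.466, 0.139, 0.05, -90) -> [-0.194, -0.0305, 0.1296] [-0.0, 0.0, -6.7]
(0.466, 0.1336, 0.05, -90) -> [-0.1887, -0.0311, 0.1296] [-0.0, 0.0, -6.7]
```

```bash
python3 -m crank '[[[-0.194,-0.0305,0],[0,0,-6.7]],[[-0.194,-0.0305,0],[0,0,-6.7]],[[-0.194,-0.0305,0],[0,0,-6.7]],[[-0.194,-0.0305,0],[0,0,-6.7]],[[-0.194,-0.0305,0.06],[0,0,-6.7]],[[-0.194,-0.0305,0.06],[0,0,-6.7]],[[-0.194,-0.0305,0.06],[0,0,-6.7]]]' -0.43
python3 - <<'E'
from h import *
rel([(.466,.139,.05,-90),(.466,.1336,.05,-90)])
E
```

```text
t: 6.95
ee_pos: [0.4656, 0.1387, 0.1203]
orientation: [-2.221, 2.221, -0.0]
ft_force: [0.4, -0.5, -0.0]
grip_width: 0.0243
t 6.95 at [0.4656 0.1387 0.1203] yaw -90.0 F [ 0.4 -0.5 -0. ] w 0.0243
(0.466, 0.139, 0.05, -90) -> [-0.0002, -0.0004, 0.0703] [-0.0, 0.0, -0.0]
(0.466, 0.1336, 0.05, -90) -> [0.0052, -0.0004, 0.0703] [-0.0, 0.0, -0.0]
```

```bash
python3 -m crank '[[[0,0,0.04],[0,0,0]],[[0,0,0.07],[0,0,0]],[[0,0,0.07],[0,0,0]],[[0.003,0,0.07],[0,0,0]],[[0.005,0,0.07],[0,0,0]],[[0.005,0,0.07],[0,0,0]],[[0.005,0,0.07],[0,0,0]]]'
python3 -m crank '[[[-0.004,0,0],[0,0,0]],[[-0.004,0,0],[0,0,0]],[[-0.004,0,-0.05],[0,0,0]],[[-0.004,0,-0.1],[0,0,0]],[[0.19,0.02,-0.13],[0,0,0]],[[0.19,0.02,-0.13],[0,0,0]],[[0.19,0.02,-0.13],[0,0,0]],[[0.19,0.02,-0.13],[0,0,0]],[[0.19,0.02,-0.13],[0,0,0]]]'
cat > m.py <<'E'
from h import *
import sys
c=cams.capture("top")
cv2.imwrite(sys.argv[1],cv2.resize(c["pixels"][165:255,195:355],None,fx=5,fy=5,interpolation=cv2.INTER_CUBIC))
p=c["pixels"].astype(float);rd=p[...,2]-p[...,0]
for s in(0,1):
    L=[]
    for u in range(229,265):
        v=rd[200:214,u];t=30
        i=np.where((v[:-1]>t)&(v[1:]<=t))[0][0] if s==0 else np.where((v[:-1]<=t)&(v[1:]>t))[0][-1]
        L.append(cast(c,(u,200+i+(v[i]-t)/(v[i]-v[i+1])),.037)[:2])
    L=np.array(L);q=np.polyfit(L[:,1],L[:,0],1);print('slot edge yaw',-np.degrees(np.arctan(q[0])),np.polyval(q,.139))
rel([])
E
python3 m.py pics/t5.png
```

```text
t: 7.82
ee_pos: [0.4662, 0.1337, 0.0499]
orientation: [-2.22, 2.221, -0.001]
ft_force: [-0.3, 0.7, 0.9]
grip_width: 0.0242
t: 8.95
ee_pos: [0.4452, -0.0568, 0.1793]
orientation: [2.219, -2.224, -0.0]
ft_force: [0.5, 0.9, 0.1]
grip_width: 0.0245
slot edge yaw 0.406782071343539 0.5136279769850833
slot edge yaw 0.21003273313750329 0.4943761007865977
t 9.0 at [ 0.4455 -0.0554  0.1792] yaw -90.0 F [ 0.1 -0.1 -0.7] w 0.024
```

View pics/t5.png

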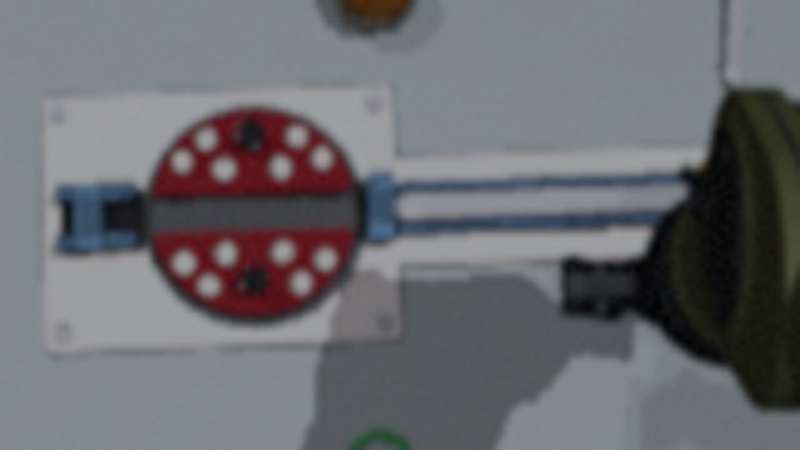

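The slot is within about 0.5° of the guide. Now I'll go behind the tab.

Run:
```python
from h import *
print(readout.state()['q'].round(2))
rel([(.508,-.16,.18,.8),(.508,-.16,.10,.8)])
```

```text
[ 0.02  0.56  0.    2.14 -0.    0.44 -1.54]
t 9.0 at [ 0.4455 -0.0554  0.1792] yaw -90.0 F [ 0.1 -0.1 -0.7] w 0.024
(0.508, -0.16, 0.18, 0.8) -> [0.1046, -0.0625, -0.0009] [-0.0, 0.0, -90.8]
(0.508, -0.16, 0.1, 0.8) -> [0.1047, -0.0625, 0.0791] [-0.0, 0.0, -90.8]
```

```bash
python3 -m crank '[[[0.02,-0.01,0],[0,0,-10]],[[0.04,-0.02,0],[0,0,-20]],[[0.06,-0.03,0],[0,0,-30]],[[0.07,-0.04,0],[0,0,-40]],[[0.08,-0.05,0],[0,0,-50]],[[0.09,-0.055,0],[0,0,-60]],[[0.1,-0.0625,0],[0,0,-70]],[[0.1045,-0.0625,0],[0,0,-80]],[[0.1045,-0.0625,0],[0,0,-90.8]],[[0.1045,-0.0625,0.04],[0,0,-90.8]],[[0.1045,-0.0625,0.08],[0,0,-90.8]],[[0.1045,-0.0625,0.08],[0,0,-90.8]]]' -1
python3 - <<'E'
from h import *
rel([(.508,-.16,.037,.8),(.5075,-.125,.037,.8),(.505,.045,.037,.8)])
c=cams.capture("scene")
cv2.imwrite("pics/s6.png",cv2.resize(c["pixels"][70:200,165:325],None,fx=4.5,fy=4.5,interpolation=cv2.INTER_CUBIC))
E
```

```text
t: 10.5
ee_pos: [0.5063, -0.1581, 0.097]
orientation: [-3.139, -0.028, 0.01]
ft_force: [-0.5, -0.2, 0.8]
grip_width: -0.0001
t 10.5 at [ 0.5063 -0.1581  0.097 ] yaw 1.0 F [-0.5 -0.2  0.8] w -0.0001
(0.508, -0.16, 0.037, 0.8) -> [0.002, 0.0021, 0.06] [-0.1, 0.3, 0.2]
(0.5075, -0.125, 0.037, 0.8) -> [0.0021, -0.033, 0.0601] [-0.1, 0.3, 0.2]
(0.505, 0.045, 0.037, 0.8) -> [0.0026, -0.203, 0.0604] [-0.1, 0.3, 0.2]
```

View pics/s6.png

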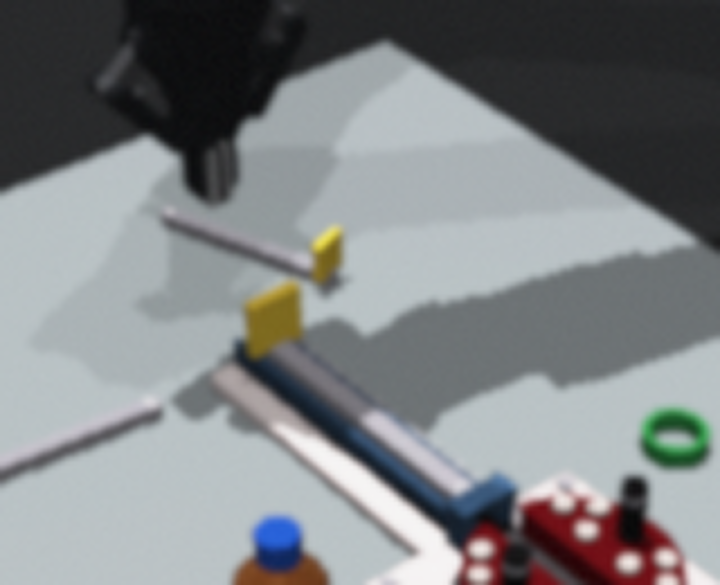

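The fingers, tip at (212,195), are behind and above the tab at (273,320), clear of the look-alike bar at (240,240). I'll lower and approach.

```bash
python3 -m crank '[[[0.002,0.002,0.03],[0,0,0]],[[0.002,0.002,0.06],[0,0,0]],[[0.002,0.002,0.06],[0,0,0]],[[0.002,-0.015,0.06],[0,0,0]],[[0.002,-0.028,0.06],[0,0,0]],[[0.002,-0.035,0.06],[0,0,0]],[[0.002,-0.04,0.06],[0,0,0]]]'
python3 - <<'E'
from h import *
c=cams.capture("scene")
rel([(.5075,-.11,.037,.8),(.505,.045,.037,.8)])
cv2.imwrite("pics/s7.png",cv2.resize(c["pixels"][70:200,165:325],None,fx=4.5,fy=4.5,interpolation=cv2.INTER_CUBIC))
E
```

```text
t: 11.42
ee_pos: [0.5097, -0.1208, 0.04]
orientation: [3.141, 0.022, 0.001]
ft_force: [0.2, 0.3, -0.8]
grip_width: -0.0006
t 11.47 at [ 0.5096 -0.1201  0.0398] yaw 0.8 F [-0.7  0.7  0.5] w -0.0001
(0.5075, -0.11, 0.037, 0.8) -> [-0.002, -0.0101, 0.0028] [-0.0, -0.0, 0.0]
(0.505, 0.045, 0.037, 0.8) -> [-0.0023, -0.1651, 0.0029] [-0.0, -0.0, 0.0]
```

View pics/s7.png

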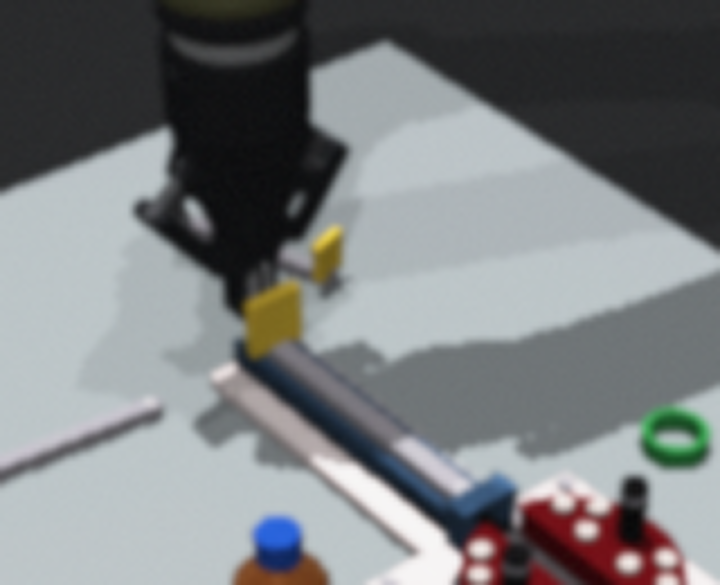

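The fingers are right behind the tab, which has not moved. I'll start the push.

```bash
python3 -m crank '[[[-0.001,-0.004,0.002],[0,0,0]],[[-0.002,-0.008,0.002],[0,0,0]],[[-0.002,-0.014,0.002],[0,0,0]],[[-0.002,-0.02,0.002],[0,0,0]],[[-0.002,-0.026,0.002],[0,0,0]],[[-0.002,-0.032,0.002],[0,0,0]],[[-0.002,-0.038,0.002],[0,0,0]],[[-0.002,-0.044,0.002],[0,0,0]],[[-0.002,-0.05,0.002],[0,0,0]]]'
python3 - <<'E'
from h import *
c=cams.capture("scene")
rel([(.505,.045,.037,.8)])
cv2.imwrite("pics/s8.png",cv2.resize(c["pixels"][105:235,185:345],None,fx=4.5,fy=4.5,interpolation=cv2.INTER_CUBIC))
E
```

```text
t: 12.6
ee_pos: [0.5066, -0.0707, 0.0374]
orientation: [3.141, 0.021, 0.0]
ft_force: [0.3, -0.8, -0.6]
grip_width: 0.0005
t 12.65 at [ 0.5068 -0.0694  0.0374] yaw 0.8 F [-0.3 -0.4 -0.6] w 0.0003
(0.505, 0.045, 0.037, 0.8) -> [-0.0001, -0.1144, 0.0006] [-0.1, -0.0, 0.0]
```

View pics/s8.png

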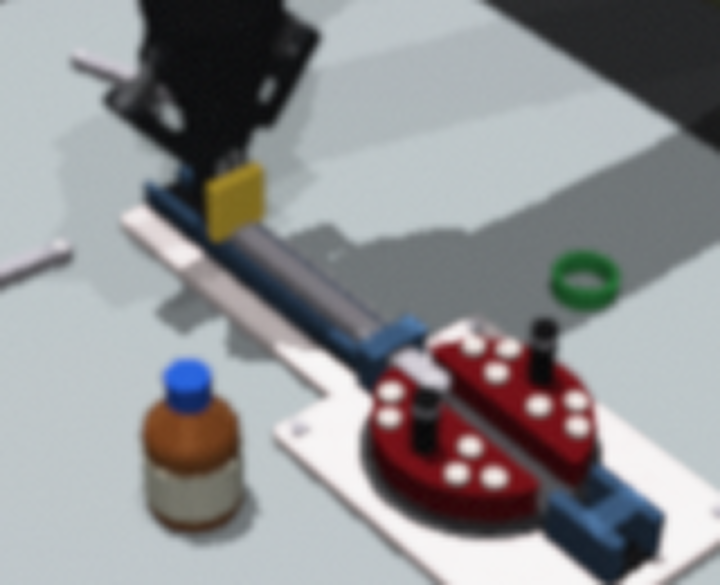

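The bar lies flat, its nose is entering the slot at (430,370), and the forces are low. I'll continue.

```bash
python3 -m crank '[[[0,-0.006,0],[0,0,0]],[[0,-0.013,0],[0,0,0]],[[0,-0.02,0],[0,0,0]],[[0,-0.027,0],[0,0,0]],[[0,-0.034,0],[0,0,0]],[[0,-0.041,0],[0,0,0]],[[0,-0.048,0],[0,0,0]],[[0,-0.055,0],[0,0,0]],[[0,-0.062,0],[0,0,0]],[[0,-0.069,0],[0,0,0]],[[0,-0.076,0],[0,0,0]]]'
python3 - <<'E'
from h import *
c=cams.capture("scene")
rel([(.505,.045,.037,.8)])
cv2.imwrite("pics/s9.png",cv2.resize(c["pixels"][125:255,205:365],None,fx=4.5,fy=4.5,interpolation=cv2.INTER_CUBIC))
E
```

```text
t: 14.02
ee_pos: [0.5056, 0.0053, 0.0374]
orientation: [3.141, 0.021, 0.0]
ft_force: [1.1, -2.6, 1.1]
grip_width: -0.0004
t 14.07 at [0.5058 0.0069 0.0374] yaw 0.9 F [0.7 0.  1.2] w 0.0001
(0.505, 0.045, 0.037, 0.8) -> [-0.0002, -0.0382, 0.0005] [-0.1, -0.0, 0.1]
```

View pics/s9.png

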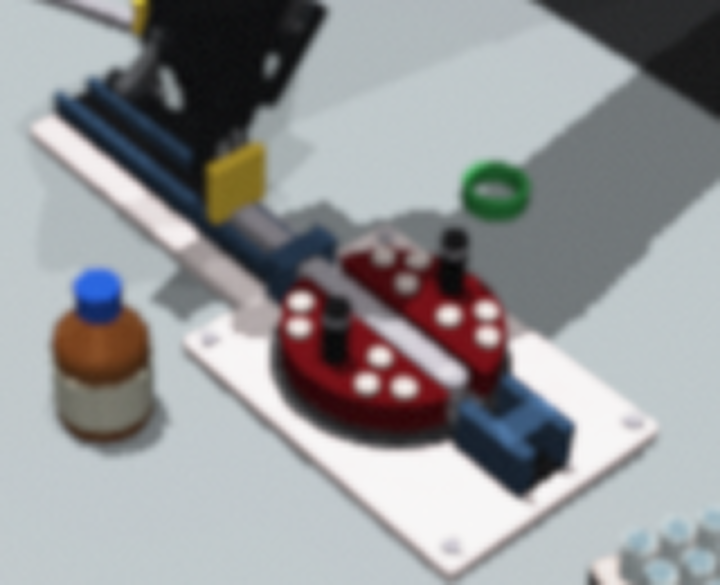

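The bar has passed through most of the slot, nose at (455,380) and heading into the catch. I'll continue slowly.

```bash
python3 -m crank '[[[0,-0.006,0],[0,0,0]],[[0,-0.012,0],[0,0,0]],[[0,-0.018,0],[0,0,0]],[[0,-0.024,0],[0,0,0]],[[0,-0.029,0],[0,0,0]],[[0,-0.032,0],[0,0,0]],[[0,-0.034,0],[0,0,0]]]'
python3 -m crank '[[[0,-0.001,0],[0,0,0]],[[0,-0.002,0],[0,0,0]],[[0,-0.003,0],[0,0,0]],[[0,-0.004,0],[0,0,0]]]'
python3 - <<'E'
from h import *
c=cams.capture("scene")
rel([(.505,.045,.037,.8)])
cv2.imwrite("pics/s10.png",cv2.resize(c["pixels"][125:255,205:365],None,fx=4.5,fy=4.5,interpolation=cv2.INTER_CUBIC))
E
```

```text
t: 14.95
ee_pos: [0.5052, 0.0392, 0.0373]
orientation: [-3.141, -0.021, 0.0]
ft_force: [0.2, 0.1, -0.5]
grip_width: 0.0001
t: 15.45
ee_pos: [0.5051, 0.0429, 0.0374]
orientation: [3.141, 0.021, 0.0]
ft_force: [-0.2, -0.8, -1.7]
grip_width: 0.0
t 15.5 at [0.5051 0.0431 0.0374] yaw 0.8 F [ 0.  -0.2 -1. ] w 0.0002
(0.505, 0.045, 0.037, 0.8) -> [-0.0001, -0.0019, 0.0004] [-0.0, -0.0, -0.0]
```

View pics/s10.png

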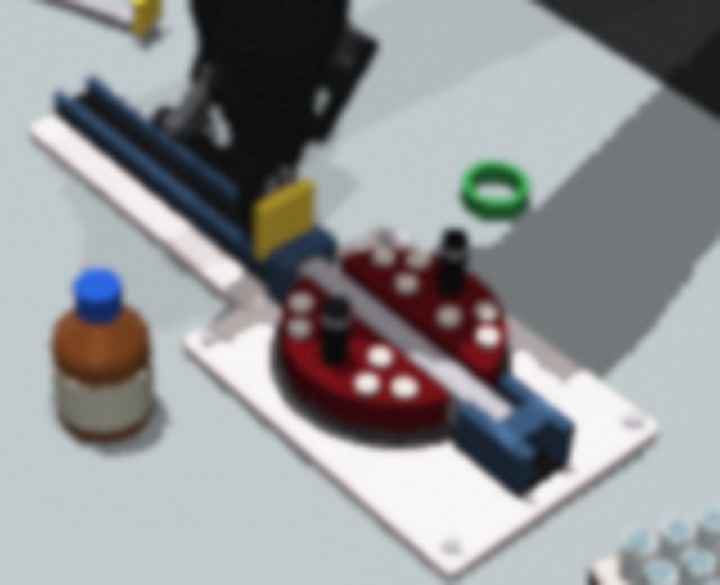

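The nose is in the catch and the tab is almost at the strap, with no contact force yet. I'll creep on until the force rises.

```bash
for i in 1 2; do python3 -m crank '[[[0,-0.001,0],[0,0,0]],[[0,-0.002,0],[0,0,0]],[[0,-0.002,0],[0,0,0]]]' | egrep 'pos|force'; done
```

```text
ee_pos: [0.5051, 0.0451, 0.0374]
ft_force: [0.2, -1.5, -0.6]
ee_pos: [0.5051, 0.0453, 0.0374]
ft_force: [0.4, -5.2, 0.1]
```

```bash
for i in 1 2; do python3 -m crank '[[[0,-0.001,0],[0,0,0]],[[0,-0.002,0],[0,0,0]],[[0,-0.002,0],[0,0,0]]]' | egrep 'pos|force'; done
```

```text
ee_pos: [0.505, 0.0453, 0.0374]
ft_force: [0.9, -8.5, 0.8]
ee_pos: [0.505, 0.0453, 0.0374]
ft_force: [2.5, -11.2, 2.2]
```

The TCP is held at y=0.0453 while the force rises to 11 N, which means a hard stop at the predicted spot. I'll back off along -y, rise and check.

```bash
python3 -m crank '[[[0,0.005,0],[0,0,0]],[[0,0.015,0],[0,0,0]],[[0,0.035,0],[0,0,0]],[[0,0.05,0],[0,0,0]],[[0,0.05,-0.06],[0,0,0]],[[0,0.05,-0.11],[0,0,0]],[[0,0.1,-0.16],[0,0,0]],[[0,0.2,-0.16],[0,0,0]],[[0,0.2,-0.16],[0,0,0]],[[0,0.2,-0.16],[0,0,0]],[[0,0.2,-0.16],[0,0,0]]]'
python3 m.py pics/t11.png
python3 - <<'E'
from h import *
c=cams.capture("scene")
cv2.imwrite("pics/s11.png",cv2.resize(c["pixels"][125:255,205:365],None,fx=4.5,fy=4.5,interpolation=cv2.INTER_CUBIC))
cv2.imwrite("pics/s11f.png",c["pixels"])
E
```

```text
t: 18.38
ee_pos: [0.5076, -0.1482, 0.1973]
orientation: [-3.14, -0.022, -0.0]
ft_force: [-0.6, 1.5, -0.3]
grip_width: -0.0003
slot edge yaw 0.6945663385257305 0.5145836747931971
slot edge yaw 0.6554287872027615 0.49393481759477215
t 18.43 at [ 0.5077 -0.1475  0.1974] yaw 0.9 F [-0.4  0.5  0.2] w 0.0002
```

View pics/s11.png

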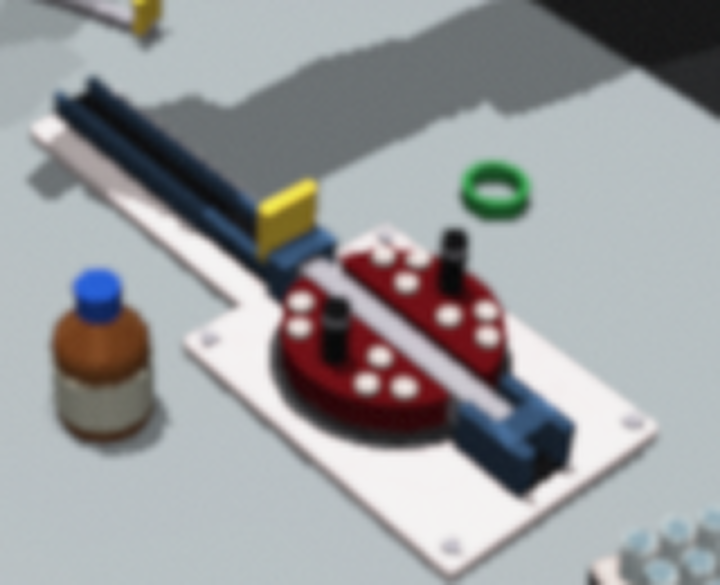

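View pics/t11.png

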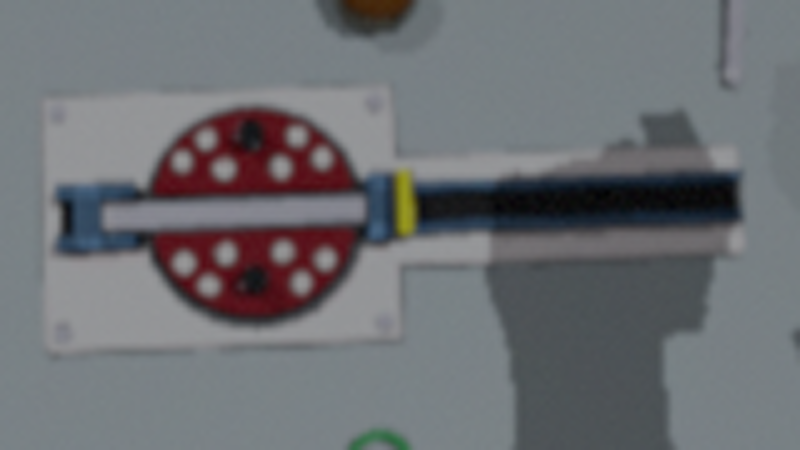

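View pics/s11f.png

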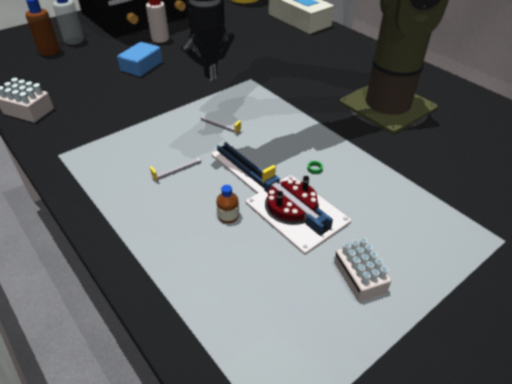

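The tab at (404,203) in the top crop sits against the strap, which spans (367–395). The bar runs through the slot to the catch bridge at (103,213). Bottle, cap and rack are at the same pixels as at the start. Handing in.

Run:
```python
from workcell import ticket
print(ticket.finish_job())
```

```text
the job is handed in; nothing more can be done
None
```

The carousel is locked. I turned it by one black post until the slot lined up, then pushed the bar by its yellow tab through the slot until the tab was home against the strap. The job was handed in at about 18.5 s.

- **Slot alignment:** The first turn overshot by about 3.4°, so I nudged the post back. The slot then measured about 0.5° off the guide, and about 0.2° off with the bar through it.
- **Bar fully home:** The push stopped dead at TCP y = 0.0453 m, where I had predicted 0.045 m. Force rose to 11 N with no further movement. The pictures show the tab at the strap and the nose in the catch, with the bar lying flat throughout.
- **Bystanders and robot:** The bottle, green cap and rack look unmoved, compared by eye with the first pictures. The gripper was withdrawn and touching nothing.

No check failed. The two cameras disagreed by about 3–5 mm on the post positions. The tab-to-strap contact rests on the force stop, because a gap under about 1 mm would not show in the pictures.

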